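# Push a coaster over the caddy lip and home against its fence

## Robot

A 6-joint arm with a two-finger parallel gripper is mounted at the origin on a cart in front of the work surface, level with it; the furniture and walls round the work are solid. World frame = base frame: x ahead of the robot, y to its left, z up, the work surface at z = 0. Lengths are in m, angles in rad, forces in N, time in s.
With the tool pointing down it reaches from about 0.225 to 0.875 m from the base axis. Payload 3.4 kg.
Tool frame: the origin (TCP) lies between the finger pads; the fingertips stand 11 mm ahead of it and the grasp point (between the pads) lies 8 mm behind it (tips_ahead is the distance from the TCP to the fingertips, in m); z points along the fingers, x is the direction in which the jaws open and shut, and the axes are right-handed (so a half turn about z gives the same grasp; the last joint's range is limited). The gripper opens to 85 mm and grips with 20 to 120 N. Pads are 22 mm wide; open, the fingers measure 114 mm over their backs; the gripper's body (76 mm by 85 mm) begins 54 mm behind the grasp point. The pads swing forward as they close: fully open they stand 13 mm farther back than shut.
Start: joints at [-1.286, 0.276, 1.505, -0, 1.361, -0.121], TCP at [0.227, -0.528, 0.214] pointing down, gripper open.
Joint ranges: [-2.89, 2.89], [-0.75, 2.08], [0.22, 2.7], [-1.18, 4.32], [0.11, 2.71], [-2.7, 2.7]. Speed limits (rad/s): [2.57, 2.57, 3.14, 3.14, 3.14, 3.14].

## Interface

Orientations are given as a unit quaternion [w, x, y, z].
In Python, from rig import get_state, get_image, sign_off, masks_of, tips_ahead gives the robot as it stands.
- The arm moves only by the tool play_rows, never from a script. Its argument "series" is a list of rows, each an object of numbers: "fingers": the closure, from -1 (fully open) to 1 (shut); "dx", "dy", "dz": the shift along the world's x, y, z in mm; "turn": the turn about the world's z in rad. A call has 1 to 20 rows; each row shifts and turns the pose as measured when the row begins; what a row does not reach is not made up. A row lasts 1/12 s, in which the tool goes at most 41.7 mm and 7.16 degrees, less where a joint would pass 70% of its speed; a pose out of reach is approached as far as the arm can. A call with a gripper value outside its range is refused whole. The fingers move at their own pace and stop on an object; "squeeze" is the grip in N (left out, the last holds). Time passes only in rows, so rows that do not move let the fingers close. It gives the time, the measured TCP pose, the force and the opening at its end, in the units of the state.
- get_state(): the state, without advancing time (a new reading comes with each control period).
- get_image(name): name is "scene" or "side" or "wrist"; returns a dict with "pixels" (384x512x3 uint8, red, green, blue), "vfov" (degrees; the focal length in pixels is half the picture's height over the tangent of half this angle, whatever the lens; pixels are square), "cx", "cy" (the principal point, pixels), "rvec" (rotation vector, rad) and "tvec" (3), from world to camera coordinates, as OpenCV has them; the wrist camera has in their place "hand_eye" (4x4, takes a point from camera to tool coordinates, whose origin is the TCP and whose axes are the tool frame's). Camera axes: x right, y down, z forward; pixel columns grow to the right and rows downward; lengths in m; the calibration is good to about 2 mm. The wrist camera is an equidistant fisheye: a pixel r from the principal point sees the ray r / f radians off the axis. A picture is of the moment at which its call begins: read the wrist's pose just before it. There is no depth.
- sign_off(): hands the job in, once; it reports no verdict.
Trained networks look in a picture, given as the dict that the camera call returned (one of the last four; its "shot" number tells which), for a name from the list of things; names that differ only in an ending like _2 or _b are one class to them, and where a whole thing is asked for, a point or a joint stands for the part that bears it (a point fixed in the world has none). Each returns a list of dicts, best first, with "p" (0 to 1); they miss things now and then, are a little off and sometimes report something else, mostly with a low value. They report only what shows in the picture. A call takes as long as a camera call.
- masks_of(picture, label): "region" (384x512 bool, what is visible of it) and "xy" ([column, row] in pixels, amid what is visible of it).
The state is a dict: "clock": time; "qpos": joint angles; "qd": joint speeds; "effort": joint torques, N m; "position": TCP position; "ee_rot": TCP orientation; "contact_force": force on the tool from outside, world axes, zero at the start; "moment": the same for the moment, N m; "width": finger opening in m.
Only numpy, scipy, OpenCV 4.12 (cv2) and the standard library are available. Lean on these libraries where they do the work, as an engineer would, in place of code of your own. Each camera call takes 0.05 s, during which the arm holds its last target. There are 200 camera calls.

## Task

Push the leather coaster along the wooden coaster caddy, over the raised brass lip, so that it drops flat into the pocket beyond, and slide it on until it rests up against the brass fence. Keep it sliding rather than lifting it out, push gently so that the fence stays where it is set, and leave the other things alone.

Things in the scene. Friction and masses are not known exactly. Their poses are not given: they have to be found in the camera images.
- caddy: Light wooden coaster caddy, a channel 260 mm long (x -118 to +142), 124 wide, fast on the worktop. Origin at worktop level under the lip, on the centre line; +x is the way to push (open loading end to pocket), z up. Flat floor 10 mm above the worktop, one level before and behind the lip. Side rails: inner faces y = +-50.5, tops 21 above the worktop.
- lip (a point): Mid-lip at floor level (10 mm over the caddy's origin), caddy's axes. Lip: two brass bars across the channel, 4 mm above the floor, each with a 24 degree ramp from x = -8 to +1 mm, flat top to +5, then a straight drop. Between them a 56 mm wide thumb notch (y -28 to +28), open down to the floor: shut fingertips can follow the coaster through it at floor level.
- pocket (a point): Pocket floor, on the centre line 50 mm past the lip. Pocket ends at a brass fence bar (99 wide, 8 thick, 20 high, two thumb nuts to 27 above floor). Its near face is set anywhere 98 to 126 mm past the caddy's origin; it is not measured: find it by feel or sight. Friction holds it: it slips back (+x) at about 15 N. Sliding the coaster, even over the lip, takes under 3 N, but its drop can jolt briefly.
- coaster: Round brown leather coaster, 94 to 96 mm across, 5 mm thick, 50 g (mass varies). Origin at its underside's centre (within 1 mm). It starts flat before the lip, centre at x = -72 to -60 mm in the caddy's frame. Push it low on its rim: fingertips more than 2 mm above the floor can pin the rim down, so that it rears up. It clears the lip and drops when its centre is about 43 mm past the caddy's origin.
- jigger: Bystander: copper double-cone jigger, 43 mm wide, 84 mm high, upright; origin at the centre of its foot.
- bitters: Bystander: slim amber bottle, 43 mm wide, 142 mm high, upright; origin at the centre of its foot.
- strainer: Bystander: flat steel bar strainer, 82 x 167 x 10 mm, lying; origin at the centre of its underside.
- muddler: Bystander: turned dark wooden muddler, 38 x 210 mm, lying along its y; origin at the centre of its underside.
- cork: Bystander: wine cork standing on end, 23 mm wide, 43 mm high; origin at the centre of its foot.
- spice_jar: Bystander: glass jar with pale lid, 47 mm wide, 98 mm high, upright; origin at the centre of its foot.

How it is judged:
By the outcome, as a careful person would: the job done as asked, in the order asked, and still so for the second after the job is handed in, with the robot touching nothing.
It also fails if it takes over 46 s, if anything falls off the work surface, if the arm or the gripper's body presses on something with over 40 N, if the wrist force passes 120 N, or if a joint passes its speed limit or range.

## Working session

There is one attempt and no reset: what is moved stays moved. The work goes in short steps, Python scripts to look and compute and a tool call to move; the robot and the scene stay as the last step left them, time stands still between calls to the robot, and variables do not carry over. Pictures are saved under pics/ and viewed, about 8 in all and at most 12, crops included, and the job is handed in when it is done.

Besides the shell and the picture viewer there is one more tool, called after "Emit:" in YAML: its name, and indented under it one key for each argument. play_rows: Moves the arm, as the interface text tells. Its arguments: {"type":"object","properties":{"series":{"type":"array"},"squeeze":{"type":"number"}},"required":["series"]}

```bash
ls; mkdir -p pics; cat > h.py <<'E'
import numpy as np, cv2
from rig import *
def ray(im,px):
    h=384; f=h/2/np.tan(np.radians(im["vfov"])/2)
    R=cv2.Rodrigues(np.array(im["rvec"],float))[0]; t=np.array(im["tvec"],float).ravel()
    d=np.array([(px[0]-im["cx"])/f,(px[1]-im["cy"])/f,1.])
    return -R.T@t, R.T@d
def onplane(im,px,z):
    o,d=ray(im,px); return o+d*(z-o[2])/d[2]
def proj(im,P):
    h=384; f=h/2/np.tan(np.radians(im["vfov"])/2)
    R=cv2.Rodrigues(np.array(im["rvec"],float))[0]; t=np.array(im["tvec"],float).ravel()
    c=np.atleast_2d(P)@R.T+t
    return c[:,:2]/c[:,2:]*f+[im["cx"],im["cy"]]
def save(im,n,big=1): cv2.imwrite(f"pics/{n}.png",cv2.resize(im["pixels"][:,:,::-1],None,fx=big,fy=big))
E
python3 - <<'E'
from h import *
s=get_state(); print(s["position"],s["ee_rot"],s["contact_force"],s["width"],tips_ahead)
ims=[]
for n in("scene","side"):
    im=get_image(n); ims.append(im["pixels"][:,:,::-1])
    save(im,n+"0",1.5)
    o,_=ray(im,(0,0)); print(n,o,im["vfov"])
    for l in("caddy","lip","pocket","coaster","jigger","bitters","strainer","muddler","cork","spice_jar"):
        m=masks_of(im,l)
        for k in m[:1]: print(l,round(k["p"],2),np.round(k["xy"]),k["region"].sum(),np.round(onplane(im,k["xy"],0.012),3))
E
```

```text
pics
[ 0.22681901 -0.52773431  0.2128314 ] [-6.05731258e-04  8.35092124e-01 -5.50109325e-01 -7.12757260e-04] [-0.75314627 -0.43824736  0.2990776 ] 0.08536725476374626 0.011
scene [-0.4138082   1.06486884  1.08700639] 43.681713357484306
caddy 0.81 [262. 200.] 1286 [0.489 0.002 0.012]
lip 0.8 [262. 198.] 1288 [ 0.498 -0.005  0.012]
pocket 0.86 [267. 197.] 1391 [ 0.488 -0.022  0.012]
coaster 0.66 [287. 188.] 261 [ 0.472 -0.123  0.012]
jigger 0.69 [309. 152.] 170 [ 0.573 -0.39   0.012]
bitters 0.78 [183. 261.] 477 [0.46  0.408 0.012]
muddler 0.62 [163. 251.] 508 [0.539 0.421 0.012]
spice_jar 0.78 [206. 188.] 344 [0.693 0.095 0.012]
side [ 0.08006259 -1.27466197  0.68571658] 46.21708897909322
caddy 0.94 [246. 195.] 1221 [0.497 0.009 0.012]
lip 0.58 [245. 197.] 1246 [ 0.488 -0.001  0.012]
pocket 0.71 [246. 203.] 1245 [ 0.477 -0.047  0.012]
coaster 0.83 [252. 216.] 376 [ 0.471 -0.13   0.012]
jigger 0.92 [308. 238.] 292 [ 0.581 -0.3    0.012]
strainer 0.63 [274. 282.] 633 [ 0.419 -0.459  0.012]
muddler 0.56 [228. 150.] 264 [0.551 0.436 0.012]
cork 0.45 [251. 251.] 162 [ 0.407 -0.316  0.012]
spice_jar 0.61 [273. 166.] 329 [0.674 0.221 0.012]
```

View pics/scene0.png

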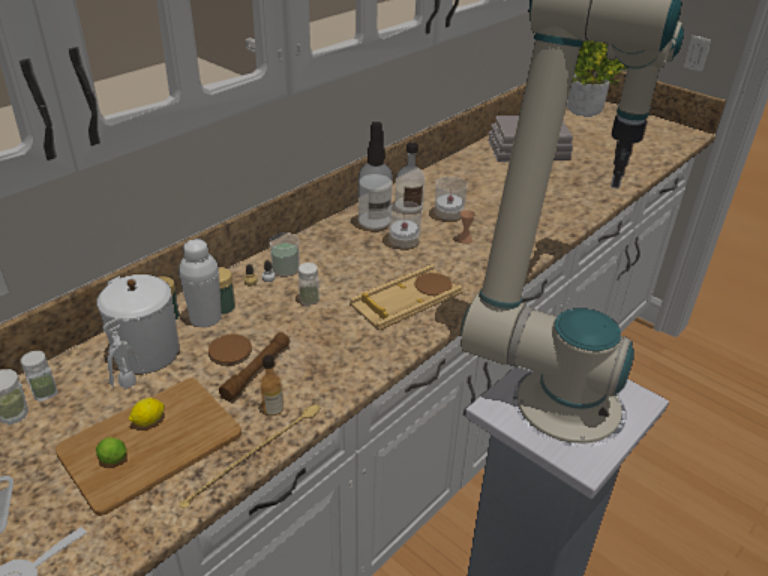

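View pics/side0.png

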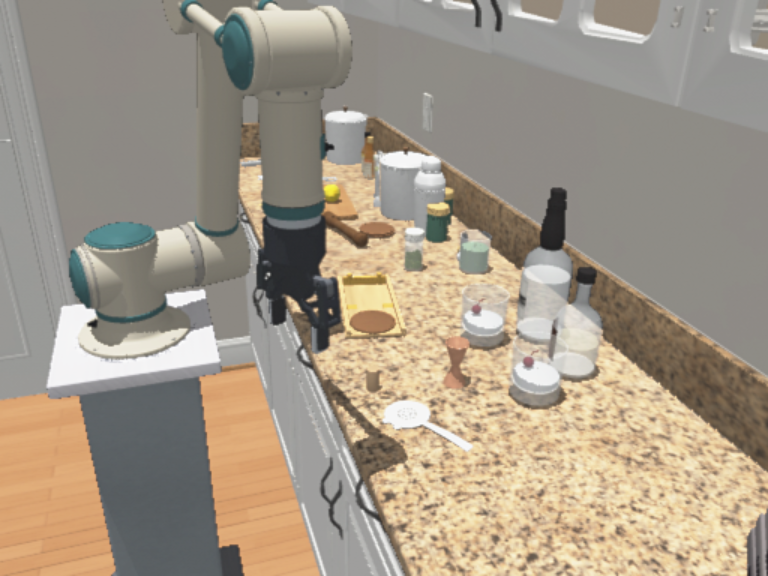

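The scene view shows the caddy at about (405,297), with the coaster at its right (−y) end at (434,284) and the fence at its left end at (375,302). So the push goes roughly along world +y. The side view agrees: coaster (372,321), fence near (365,278). I'll fit a rough yaw and move above it.

```bash
python3 - <<'E'
from h import *
for n in("scene","side"):
    im=get_image(n)
    reg=np.zeros((384,512),bool)
    for l in("caddy","coaster"):
        m=masks_of(im,l)
        if m: reg|=m[0]["region"]
        if l=="coaster":
            c=np.array([onplane(im,(x,y),.015)[:2] for y,x in np.argwhere(m[0]["region"])]); print("coaster c",c.mean(0),c.min(0),c.max(0))
    ys,xs=np.nonzero(reg)
    p=np.array([onplane(im,(x,y),.018)[:2] for x,y in zip(xs,ys)],np.float32)
    print(n,cv2.minAreaRect(p*1000))
E
```

```text
coaster c [ 0.46282345 -0.11651072] [ 0.41845905 -0.16445931] [ 0.50977257 -0.06737159]
scene ((476.4910583496094, -33.06068420410156), (270.9349060058594, 142.3865509033203), 78.91910552978516)
coaster c [ 0.46203639 -0.12182961] [ 0.41507519 -0.17081688] [ 0.50895055 -0.0721646 ]
side ((479.7098083496094, -41.03947448730469), (302.0355224609375, 125.632568359375), 78.0609359741211)
```

Emit:
play_rows:
  series:
    - {"dz": 30, "dy": 15, "fingers": 1}
    - {"dx": 18, "dy": 34, "dz": 10, "fingers": 1}
    - {"dx": 18, "dy": 34, "fingers": 1}
    - {"dx": 18, "dy": 34, "fingers": 1}
    - {"dx": 18, "dy": 34, "fingers": 1}
    - {"dx": 18, "dy": 34, "fingers": 1}
    - {"dx": 18, "dy": 34, "fingers": 1}
    - {"dx": 18, "dy": 34, "fingers": 1}
    - {"dx": 18, "dy": 34, "fingers": 1}
    - {"dx": 18, "dy": 34, "fingers": 1}
    - {"dx": 18, "dy": 34, "fingers": 1}
    - {"dx": 18, "dy": 34, "fingers": 1}
    - {"dx": 18, "dy": 34, "fingers": 1}
    - {"dx": 10, "dy": 10, "fingers": 1}
    - {"fingers": 1}
    - {"fingers": 1}

```text
invalid input at $.series[0]: expected keys fingers, dx, dy, dz, turn
```

Emit:
play_rows:
  series:
    - {"dx": 0, "dy": 15, "dz": 30, "turn": 0, "fingers": 1}
    - {"dx": 16, "dy": 32, "dz": 10, "turn": 0.12, "fingers": 1}
    - {"dx": 16, "dy": 32, "dz": 0, "turn": 0.12, "fingers": 1}
    - {"dx": 16, "dy": 32, "dz": 0, "turn": 0.12, "fingers": 1}
    - {"dx": 16, "dy": 32, "dz": 0, "turn": 0.12, "fingers": 1}
    - {"dx": 16, "dy": 32, "dz": 0, "turn": 0.12, "fingers": 1}
    - {"dx": 16, "dy": 32, "dz": 0, "turn": 0.12, "fingers": 1}
    - {"dx": 16, "dy": 32, "dz": 0, "turn": 0.12, "fingers": 1}
    - {"dx": 16, "dy": 32, "dz": 0, "turn": 0.12, "fingers": 1}
    - {"dx": 16, "dy": 32, "dz": 0, "turn": 0, "fingers": 1}
    - {"dx": 16, "dy": 32, "dz": 0, "turn": 0, "fingers": 1}
    - {"dx": 16, "dy": 32, "dz": 0, "turn": 0, "fingers": 1}
    - {"dx": 16, "dy": 32, "dz": 0, "turn": 0, "fingers": 1}
    - {"dx": 16, "dy": 25, "dz": 0, "turn": 0, "fingers": 1}
    - {"dx": 10, "dy": 0, "dz": 0, "turn": 0, "fingers": 1}
    - {"dx": 0, "dy": 0, "dz": 0, "turn": 0, "fingers": 1}

```text
clock: 2.73
position: [0.4498, -0.0864, 0.2564]
ee_rot: [0.002, 0.997, -0.081, 0.006]
contact_force: [0.2, -0.9, -0.7]
width: -0.0001
```

```bash
cat >> h.py <<'E'
from scipy.spatial.transform import Rotation as Ro
def wpose(s):
    q=s["ee_rot"]; return Ro.from_quat([q[1],q[2],q[3],q[0]]).as_matrix(), np.array(s["position"])
def wplane(im,s,px,z):
    px=np.atleast_2d(px).astype(float)
    f=192/np.tan(np.radians(im["vfov"])/2); R,p=wpose(s); H=np.array(im["hand_eye"])
    d=px-[im["cx"],im["cy"]]; r=np.linalg.norm(d,axis=1,keepdims=True); th=r/f
    v=np.hstack([d/np.maximum(r,1e-9)*np.sin(th),np.cos(th)])
    v=v@H[:3,:3].T@R.T; o=R@H[:3,3]+p
    return o+v*((z-o[2])/v[:,2:])
def wproj(im,s,P):
    f=192/np.tan(np.radians(im["vfov"])/2); R,p=wpose(s); H=np.array(im["hand_eye"])
    c=((np.atleast_2d(P)-p)@R-H[:3,3])@H[:3,:3]
    rr=np.linalg.norm(c[:,:2],axis=1,keepdims=True); th=np.arctan2(rr,c[:,2:])
    return c[:,:2]/rr*th*f+[im["cx"],im["cy"]]
E
python3 - <<'E'
from h import *
s=get_state(); im=get_image("wrist"); save(im,"w1",1.5)
np.save("w1.npy",im["pixels"])
print(im["vfov"],im["cx"],im["cy"],np.round(im["hand_eye"],3).tolist(),s["position"],s["ee_rot"])
for l,z in(("caddy",.018),("lip",.012),("pocket",.01),("coaster",.015)):
    for k in masks_of(im,l)[:1]:
        ys,xs=np.nonzero(k["region"])
        p=wplane(im,s,np.c_[xs,ys],z)[:,:2].astype(np.float32)*1000
        print(l,k["p"],np.round(k["xy"]),len(xs),"mean",p.mean(0),cv2.minAreaRect(p),cv2.minEnclosingCircle(p))
E
```

```text
65.70646984690485 251.77822990041687 193.86595995804453 [[1.0, 0.001, -0.001, 0.001], [-0.001, 0.966, 0.26, -0.066], [0.001, -0.26, 0.966, -0.161], [0.0, 0.0, 0.0, 1.0]] [ 0.44982649 -0.08635896  0.25637496] [ 0.00233538  0.99669393 -0.08102637  0.00552066]
caddy 0.62 [266. 102.] 12987 mean [486.1525   -11.310559] ((481.61224365234375, -35.009674072265625), (259.9783935546875, 122.92788696289062), 78.87616729736328) ((482.68670654296875, -35.84320831298828), 142.37721252441406)
lip 0.83 [268.  98.] 12735 mean [486.71375  -9.92707] ((482.0089111328125, -35.264862060546875), (263.9996337890625, 124.49420928955078), 78.84331512451172) ((481.9471130371094, -35.85592269897461), 144.70693969726562)
pocket 0.81 [266. 103.] 12992 mean [486.62903  -10.639763] ((481.8521423339844, -34.889404296875), (265.9691467285156, 126.16094207763672), 78.93949890136719) ((482.46490478515625, -35.7139778137207), 145.2081756591797)
coaster 0.58 [262. 183.] 3589 mean [ 463.79602 -114.76866] ((463.1127624511719, -115.58609008789062), (95.5660629272461, 93.89238739013672), 9.880622863769531) ((463.6120300292969, -115.89464569091797), 48.50612258911133)
```

View pics/w1.png

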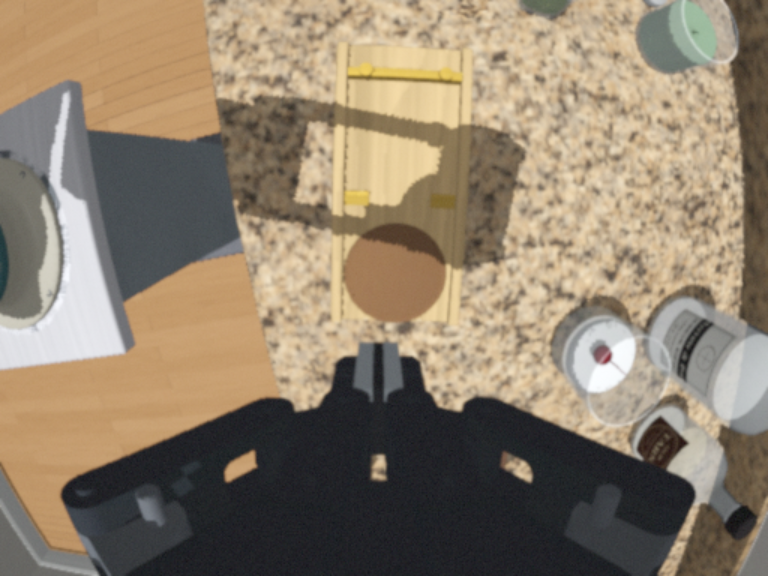

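The wrist view shows the caddy lengthwise: fence at row ≈75 (of 576), lip bars at row ≈199, coaster centred at (395,272), fingers shut just below it at (378,370). The fitted rectangle, 260×123 mm, matches the given size, with yaw ≈78.9°. Next I'll measure the fence and lip, and check clearance to the neighbours.

```bash
python3 - <<'E'
from h import *
s=get_state(); im=get_image("wrist")
O=np.array([.4793,-.0468]);a=np.radians(78.9);u=np.array([np.cos(a),np.sin(a)]);v=np.array([-u[1],u[0]])
hsv=cv2.cvtColor(im["pixels"],cv2.COLOR_RGB2HSV)
loc=lambda px,z:(wplane(im,s,px,z)[:,:2]-O)@np.c_[u,v]*1000
# profiles along channel at several y
for y,z in((-35,.01),(35,.01),(0,.01),(-42,.01),(42,.01)):
    out=[]
    for x in np.arange(-14,140,2):
        P=np.r_[O+u*x/1000+v*y/1000,z]; c=np.round(wproj(im,s,P)[0]).astype(int); h=hsv[c[1],c[0]]; out.append(f"{x}:{h[1]}")
    print(y," ".join(out))
for px,z in(((578,410),0),((603,350),.03),((545,352),0)): print(px,wplane(im,s,np.array(px)/1.5,z)[0])
si=get_image("side")
print("jigger foot",onplane(si,np.array((455,382))/1.5,0),"cork foot",onplane(si,np.array((372,386))/1.5,0))
E
```

```text
-35 -14:94 -12:93 -10:105 -8:144 -6:150 -4:149 -2:147 0:147 2:152 4:142 6:100 8:95 10:102 12:98 14:102 16:97 18:94 20:104 22:101 24:103 26:96 28:96 30:98 32:93 34:101 36:101 38:94 40:98 42:99 44:98 46:100 48:96 50:98 52:99 54:97 56:102 58:96 60:97 62:98 64:99 66:97 68:86 70:84 72:81 74:80 76:79 78:80 80:78 82:79 84:82 86:81 88:78 90:80 92:81 94:82 96:82 98:80 100:80 102:80 104:79 106:80 108:111 110:148 112:160 114:148 116:146 118:147 120:147 122:135 124:90 126:81 128:82 130:80 132:81 134:80 136:81 138:82
35 -14:85 -12:87 -10:88 -8:98 -6:150 -4:150 -2:150 0:148 2:147 4:138 6:87 8:86 10:88 12:84 14:85 16:87 18:85 20:84 22:84 24:86 26:86 28:87 30:86 32:86 34:85 36:86 38:85 40:85 42:87 44:88 46:87 48:83 50:87 52:88 54:87 56:86 58:92 60:98 62:100 64:97 66:98 68:101 70:105 72:97 74:99 76:104 78:87 80:85 82:86 84:85 86:85 88:84 90:85 92:87 94:85 96:86 98:85 100:89 102:85 104:85 106:92 108:111 110:140 112:154 114:150 116:144 118:147 120:142 122:150 124:129 126:83 128:85 130:83 132:85 134:85 136:85 138:85
0 -14:99 -12:107 -10:93 -8:95 -6:101 -4:93 -2:91 0:80 2:81 4:82 6:84 8:83 10:83 12:84 14
[... 952 characters left out ...]
 -2:144 0:149 2:145 4:137 6:90 8:85 10:84 12:83 14:82 16:81 18:83 20:84 22:82 24:81 26:83 28:81 30:82 32:83 34:84 36:82 38:82 40:83 42:84 44:83 46:83 48:84 50:83 52:86 54:84 56:83 58:86 60:91 62:96 64:104 66:91 68:98 70:102 72:98 74:92 76:101 78:94 80:95 82:86 84:88 86:85 88:88 90:85 92:86 94:85 96:86 98:89 100:87 102:89 104:86 106:90 108:101 110:151 112:155 114:149 116:146 118:149 120:136 122:91 124:89 126:88 128:85 130:87 132:86 134:87 136:85 138:85
(578, 410) [ 0.64882853 -0.31727819  0.        ]
(603, 350) [ 0.66335148 -0.22967939  0.03      ]
(545, 352) [ 0.60750823 -0.23275231  0.        ]
jigger foot [ 0.54387828 -0.35505178  0.        ] cork foot [ 0.39647685 -0.32378998  0.        ]
```

Lip edges read −8 to +5, which agrees with the origin fit, and the fence near face is at about +109 mm. So the coaster's centre should end at about +61.5. Now I'll move behind the loading end and come down.

Emit:
play_rows:
  series:
    - {"dx": 0, "dy": -27, "dz": -20, "turn": -0.03, "fingers": 1}
    - {"dx": 0, "dy": -27, "dz": -25, "turn": 0, "fingers": 1}
    - {"dx": 0, "dy": -27, "dz": -25, "turn": 0, "fingers": 1}
    - {"dx": 0, "dy": -27, "dz": -30, "turn": 0, "fingers": 1}
    - {"dx": 0, "dy": -6, "dz": -35, "turn": 0, "fingers": 1}
    - {"dx": 0, "dy": 0, "dz": -35, "turn": 0, "fingers": 1}
    - {"dx": 0, "dy": 0, "dz": -15, "turn": 0, "fingers": 1}
    - {"dx": 0, "dy": 0, "dz": 0, "turn": 0, "fingers": 1}
    - {"dx": 0, "dy": 0, "dz": 0, "turn": 0, "fingers": 1}

```text
clock: 3.83
position: [0.4447, -0.2157, 0.0684]
ee_rot: [0.005, 0.994, -0.106, 0.011]
contact_force: [0.6, 0.3, 0.4]
width: 0.0
```

Emit:
play_rows:
  series:
    - {"dx": 5, "dy": 8, "dz": -25, "turn": 0.02, "fingers": 1}
    - {"dx": 0, "dy": 4, "dz": -14, "turn": 0, "fingers": 1}
    - {"dx": 0, "dy": 0, "dz": 0, "turn": 0, "fingers": 1}
    - {"dx": 0, "dy": 0, "dz": 0, "turn": 0, "fingers": 1}

```text
clock: 4.17
position: [0.4533, -0.2075, 0.0341]
ee_rot: [0.007, 0.995, -0.097, 0.016]
contact_force: [-0.5, 0.4, 0.4]
width: 0.0002
```

```bash
cat >> h.py <<'E'
def local(P,O=np.array([.4793,-.0468]),a=np.radians(78.9)):
    u=np.array([np.cos(a),np.sin(a)]);return (np.atleast_2d(P)[:,:2]-O)@np.c_[u,[-u[1],u[0]]]*1000
def look():
    s=get_state(); R,p=wpose(s); print("local",np.round(local(p),1),"z",p[2],"yaw",np.degrees(np.arctan2(R[1,0],R[0,0])).round(2),"toolz",R[:,2].round(3),"F",np.round(s["contact_force"],2),"t",s["clock"])
E
python3 -c "from h import *;look()"
```

```text
local [[-162.7   -5.5]] z 0.034105129609054846 yaw -11.09 toolz [ 0.03  -0.017 -0.999] F [-0.48  0.36  0.36] t 4.1667
```

Emit:
play_rows:
  series:
    - {"dx": 0, "dy": 3, "dz": -8, "turn": 0, "fingers": 1}
    - {"dx": 0, "dy": 3, "dz": -4, "turn": 0, "fingers": 1}

```text
clock: 4.33
position: [0.4561, -0.2035, 0.0252]
ee_rot: [0.009, 0.995, -0.097, 0.019]
contact_force: [-0.4, 0.8, -0.9]
width: -0.0
```

```bash
python3 -c "from h import *;look()"
```

```text
local [[-158.3   -7.4]] z 0.025240195341873432 yaw -11.11 toolz [ 0.037 -0.022 -0.999] F [-0.44  0.81 -0.9 ] t 4.3333
```

Emit:
play_rows:
  series:
    - {"dx": 0, "dy": 0, "dz": 0, "turn": 0, "fingers": 1}
    - {"dx": 0, "dy": 0, "dz": 0, "turn": 0, "fingers": 1}
    - {"dx": 0, "dy": 0, "dz": 0, "turn": 0, "fingers": 1}

```text
clock: 4.58
position: [0.4569, -0.2034, 0.0265]
ee_rot: [0.01, 0.995, -0.097, 0.02]
contact_force: [0.9, -0.4, 0.8]
width: 0.0001
```

```bash
python3 -c "from h import *;look()"
```

```text
local [[-158.    -8.1]] z 0.026513111855792075 yaw -11.08 toolz [ 0.039 -0.023 -0.999] F [ 0.94 -0.45  0.82] t 4.5833
```

Emit:
play_rows:
  series:
    - {"dx": -9, "dy": 2, "dz": -5, "turn": 0, "fingers": 1}
    - {"dx": -3, "dy": 0, "dz": -5, "turn": 0, "fingers": 1}
    - {"dx": 0, "dy": 0, "dz": -1, "turn": 0, "fingers": 1}
    - {"dx": 0, "dy": 0, "dz": -1, "turn": 0, "fingers": 1}

```text
clock: 4.92
position: [0.4438, -0.2015, 0.0143]
ee_rot: [0.01, 0.995, -0.097, 0.021]
contact_force: [0.1, 0.6, 0.5]
width: 0.0
```

```bash
python3 -c "from h import *;look()"
```

```text
local [[-158.6    5.1]] z 0.014325645703269226 yaw -11.06 toolz [ 0.04  -0.024 -0.999] F [0.11 0.61 0.49] t 4.9167
```

Emit:
play_rows:
  series:
    - {"dx": 2, "dy": 0, "dz": -1.5, "turn": 0, "fingers": 1}
    - {"dx": 1, "dy": 0, "dz": -1, "turn": 0, "fingers": 1}

```text
clock: 5.08
position: [0.4463, -0.2014, 0.0113]
ee_rot: [0.01, 0.995, -0.097, 0.021]
contact_force: [0.4, -0.6, 0.3]
width: 0.0
```

Emit:
play_rows:
  series:
    - {"dx": 0, "dy": 0, "dz": -1, "turn": 0, "fingers": 1}

```text
clock: 5.17
position: [0.4467, -0.2016, 0.0102]
ee_rot: [0.01, 0.995, -0.097, 0.021]
contact_force: [0.2, -0.7, 0.3]
width: -0.0003
```

Emit:
play_rows:
  series:
    - {"dx": 0, "dy": 0, "dz": -1, "turn": 0, "fingers": 1}

```text
clock: 5.25
position: [0.447, -0.2017, 0.009]
ee_rot: [0.01, 0.995, -0.097, 0.021]
contact_force: [-0.3, 0.4, -0.1]
width: -0.0002
```

Emit:
play_rows:
  series:
    - {"dx": 0, "dy": 0, "dz": -1, "turn": 0, "fingers": 1}

```text
clock: 5.33
position: [0.4472, -0.2017, 0.0079]
ee_rot: [0.01, 0.995, -0.097, 0.021]
contact_force: [-0.5, 0.8, -0.5]
width: -0.0
```

Emit:
play_rows:
  series:
    - {"dx": 0, "dy": 0, "dz": -1, "turn": 0, "fingers": 1}

```text
clock: 5.42
position: [0.4474, -0.2018, 0.0068]
ee_rot: [0.01, 0.995, -0.097, 0.021]
contact_force: [0.6, -0.3, -0.0]
width: -0.0001
```

Emit:
play_rows:
  series:
    - {"dx": 0, "dy": 0, "dz": -1, "turn": 0, "fingers": 1}

```text
clock: 5.5
position: [0.4475, -0.2018, 0.0057]
ee_rot: [0.01, 0.995, -0.097, 0.021]
contact_force: [-0.3, 0.2, 0.7]
width: 0.0003
```

```bash
python3 - <<'E'
from h import *
look(); s=get_state(); im=get_image("side"); R,p=wpose(s)
tip=p+R[:,2]*.011
q=proj(im,[p,tip])
print(q)
c=q[1].astype(int); a=im["pixels"][c[1]-60:c[1]+40,c[0]-60:c[0]+60,::-1]
a=cv2.resize(a,None,fx=6,fy=6,interpolation=cv2.INTER_CUBIC); cv2.circle(a,tuple(((q[1]-c+60*np.array([1,1]))*6).astype(int)),4,(0,0,255),1)
cv2.imwrite("pics/tip.png",a)
E
```

```text
local [[-158.3    1.4]] z 0.005711685248087683 yaw -11.08 toolz [ 0.04  -0.024 -0.999] F [-0.34  0.16  0.72] t 5.5
[[251.86892622 230.08222926]
 [251.96902446 233.32169956]]
```

View pics/tip.png

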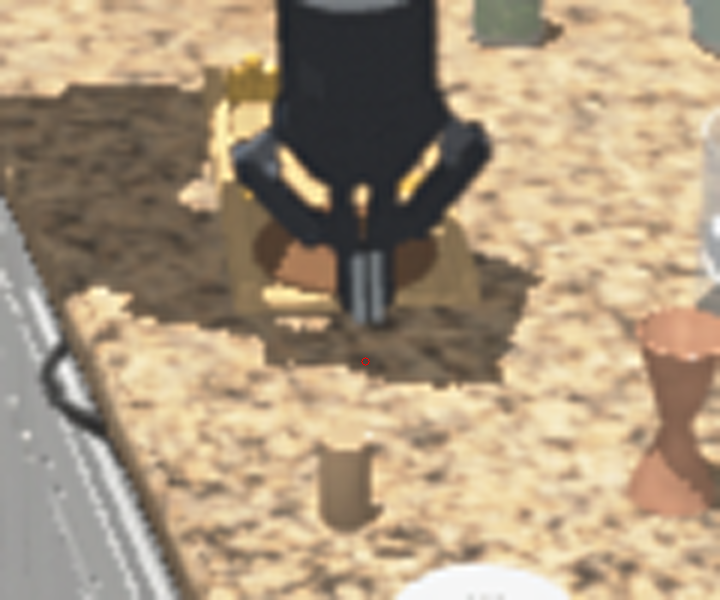

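The crop shows the fingertips ending at (368,325). The tip computed from the reported pose projects to (365,361), about 6 camera pixels lower. So the reported pose disagrees with the picture. I'll check it against the wrist and scene cameras before moving.

```bash
python3 - <<'E'
from h import *
s=get_state(); im=get_image("wrist"); save(im,"w2",1.5); R,p=wpose(s)
print("tip px wrist x1.5",wproj(im,s,[p+R[:,2]*.011,p])*1.5)
O=np.array([.4793,-.0468]);a=np.radians(78.9);u=np.array([np.cos(a),np.sin(a)]);v=np.array([-u[1],u[0]])
for l,z in(("caddy",.018),("coaster",.015)):
    for k in masks_of(im,l)[:1]:
        ys,xs=np.nonzero(k["region"]); P=wplane(im,s,np.c_[xs,ys],z)[:,:2].astype(np.float32)*1000
        print(l,k["p"],cv2.minAreaRect(P))
for x,y,z in((5,35,.014),(5,-35,.014),(109,0,.01),(-118,55,.021),(-118,-55,.021),(142,55,.021),(142,-55,.021)):
    print((x,y),wproj(im,s,np.r_[O+u*x/1000+v*y/1000,z])[0]*1.5)
print(np.round(s["qpos"],4))
sc=get_image("scene"); print("scene tip",proj(sc,[p+R[:,2]*.011]))
E
```

```text
tip px wrist x1.5 [[375.99342562 336.36541758]
 [375.86040857 346.40465926]]
caddy 0.82 ((465.89544677734375, -117.31675720214844), (93.86980438232422, 122.91255950927734), 78.81251525878906)
coaster 0.83 ((463.97930908203125, -119.43560791015625), (88.82811737060547, 95.67066192626953), 79.8166732788086)
(5, 35) [283.83554443 -79.32433747]
(5, -35) [477.27739258 -74.67169456]
(109, 0) [ 380.62765573 -237.19408007]
(-118, 55) [220.45080031 255.00917287]
(-118, -55) [538.42405648 252.86592674]
(142, 55) [ 262.24899621 -278.64633358]
(142, -55) [ 498.82226423 -271.17336688]
[-5.6650e-01  3.4760e-01  2.0131e+00  1.8000e-03  7.3460e-01 -3.7400e-01]
scene tip [[304.78754702 185.39106506]]
```

View pics/w2.png

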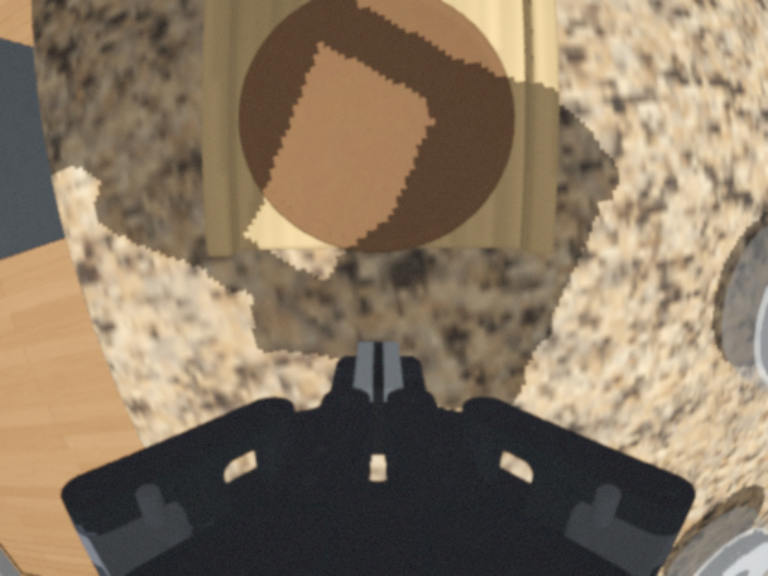

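```bash
python3 - <<'E'
from h import *
s=get_state(); im=get_image("wrist"); si=get_image("side"); sc=get_image("scene"); R,p=wpose(s)
for off in(-11,0,11):
    for z in(-15,-10,-5,0,5,11):
        P=p+R@np.array([0,off,z])/1000
        print(off,z,"wrist",wproj(im,s,P)[0].round(1)*1.5,"side",proj(si,P)[0].round(1),"scene",proj(sc,P)[0].round(1))
q=proj(sc,p)[0].astype(int)
a=np.vstack([cv2.resize(sc["pixels"][q[1]-35:q[1]+15,q[0]-40:q[0]+40,::-1],None,fx=7,fy=7,interpolation=cv2.INTER_CUBIC)])
cv2.imwrite("pics/sc2.png",a); print("crop origin",q-[40,35])
# side: where do known caddy near corners project vs picture
O=np.array([.4793,-.0468]);an=np.radians(78.9);u=np.array([np.cos(an),np.sin(an)]);v=np.array([-u[1],u[0]])
for x,y in((-118,62),(-118,-62)): print("side caddy corner bottom",proj(si,np.r_[O+u*x/1000+v*y/1000,0.0])[0],"scene",proj(sc,np.r_[O+u*x/1000+v*y/1000,0.0])[0])
E
```

```text
-11 -15 wrist [375.6  333.45] side [251.2 223.8] scene [303.3 181. ]
-11 -10 wrist [375.75 328.65] side [251.3 225.2] scene [303.2 182. ]
-11 -5 wrist [375.75 324.15] side [251.3 226.7] scene [303.1 183.1]
-11 0 wrist [375.9 319.8] side [251.4 228.2] scene [302.9 184.1]
-11 5 wrist [375.9 315.6] side [251.4 229.7] scene [302.8 185.1]
-11 11 wrist [376.05 311.1 ] side [251.5 231.4] scene [302.7 186.3]
0 -15 wrist [375.6 362.1] side [251.7 225.6] scene [305.5 180.1]
0 -10 wrist [375.75 356.55] side [251.7 227.1] scene [305.4 181.1]
0 -5 wrist [375.75 351.3 ] side [251.8 228.6] scene [305.2 182.1]
0 0 wrist [375.9  346.35] side [251.8 230. ] scene [305.1 183.1]
0 5 wrist [375.9 341.7] side [251.9 231.5] scene [305.  184.1]
0 11 wrist [376.05 336.3 ] side [251.9 233.3] scene [304.8 185.3]
11 -15 wrist [375.75 389.25] side [252.2 227.5] scene [307.6 179.1]
11 -10 wrist [375.75 383.1 ] side [252.2 229. ] scene [307.5 180.1]
11 -5 wrist [375.75 377.25] side [252.3 230.5] scene [307.4 181.1]
11 0 wrist [375.9  371.85] side [252.3 231.9] scene [307.2 182.1]
11 5 wrist [375.9 366.6] side [252.4 233.4] scene [307.1 183.1]
11 11 wrist [376.05 360.6 ] side [252.4 235.2] scene [306.9 184.4]
crop origin [265 148]
side caddy corner bottom [230.08734473 225.80365329] scene [307.4887228  195.58220733]
side caddy corner bottom [270.91987394 223.85437986] scene [286.63993885 179.92467402]
```

View pics/sc2.png

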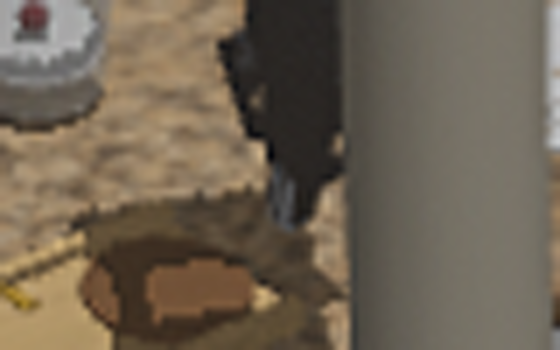

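The scene crop puts the fingertip at (288,230). Combined with the side view, this places the real tips about 10–20 mm higher than "TCP−11 mm". The zero contact force agrees. I'll go on feeling for the worktop, since contact gives the reference.

Emit:
play_rows:
  series:
    - {"dx": 0, "dy": 0, "dz": -1.5, "turn": 0, "fingers": 1}
    - {"dx": 0, "dy": 0, "dz": -1.5, "turn": 0, "fingers": 1}

```text
clock: 6.07
position: [0.4477, -0.202, 0.0031]
ee_rot: [0.01, 0.995, -0.097, 0.022]
contact_force: [-0.8, 0.6, -0.1]
width: -0.0001
```

Emit:
play_rows:
  series:
    - {"dx": 0, "dy": 0, "dz": -1, "turn": 0, "fingers": 1}

```text
clock: 6.15
position: [0.4477, -0.202, 0.002]
ee_rot: [0.01, 0.995, -0.097, 0.022]
contact_force: [-0.1, 0.2, 0.4]
width: -0.0
```

Emit:
play_rows:
  series:
    - {"dx": 0, "dy": 0, "dz": -1, "turn": 0, "fingers": 1}

```text
clock: 6.23
position: [0.4476, -0.202, 0.0008]
ee_rot: [0.01, 0.995, -0.097, 0.022]
contact_force: [0.3, 0.6, -0.2]
width: -0.0001
```

Emit:
play_rows:
  series:
    - {"dx": 0, "dy": 0, "dz": -1, "turn": 0, "fingers": 1}

```text
clock: 6.32
position: [0.4476, -0.202, -0.0004]
ee_rot: [0.01, 0.995, -0.097, 0.021]
contact_force: [-0.3, -0.3, 0.1]
width: 0.0
```

```bash
python3 - <<'E'
from h import *
look(); s=get_state(); print(np.round(s["effort"],2),np.round(s["qpos"],4),np.round(s["moment"],2))
im=get_image("side"); a=im["pixels"][165:265,191:311,::-1]
cv2.imwrite("pics/tip2.png",cv2.resize(a,None,fx=6,fy=6,interpolation=cv2.INTER_CUBIC))
E
```

```text
local [[-158.4    1.2]] z -0.00037168673602807484 yaw -11.09 toolz [ 0.041 -0.025 -0.999] F [-0.32 -0.32  0.11] t 6.3167
[  0.   -37.54 -15.59   0.    -0.24   0.  ] [-5.6660e-01  3.5660e-01  2.0199e+00  1.8000e-03  7.1750e-01 -3.7400e-01] [-0.01 -0.    0.01]
```

View pics/tip2.png

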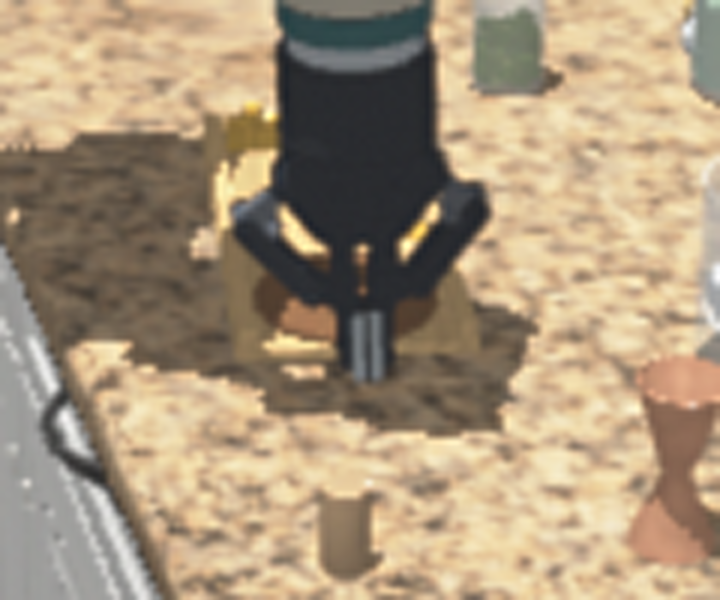

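The side crop shows the tips at (368,380), still about 3 camera pixels above where worktop contact would be (≈10 mm). I'll go on down.

Emit:
play_rows:
  series:
    - {"dx": 0, "dy": 0, "dz": -1.5, "turn": 0, "fingers": 1}
    - {"dx": 0, "dy": 0, "dz": -1.5, "turn": 0, "fingers": 1}

```text
clock: 6.53
position: [0.4475, -0.2019, -0.0037]
ee_rot: [0.01, 0.995, -0.097, 0.021]
contact_force: [0.4, -0.2, -0.1]
width: -0.0003
```

Emit:
play_rows:
  series:
    - {"dx": 0, "dy": 0, "dz": -1, "turn": 0, "fingers": 1}
    - {"dx": 0, "dy": 0, "dz": -1, "turn": 0, "fingers": 1}

```text
clock: 6.7
position: [0.4475, -0.2019, -0.006]
ee_rot: [0.01, 0.995, -0.097, 0.021]
contact_force: [0.2, 0.2, -1.0]
width: -0.0
```

Emit:
play_rows:
  series:
    - {"dx": 0, "dy": 0, "dz": -1, "turn": 0, "fingers": 1}

```text
clock: 6.78
position: [0.4475, -0.2019, -0.0072]
ee_rot: [0.01, 0.995, -0.097, 0.021]
contact_force: [-0.9, 1.4, -0.1]
width: 0.0001
```

Emit:
play_rows:
  series:
    - {"dx": 0, "dy": 0, "dz": -1, "turn": 0, "fingers": 1}

```text
clock: 6.87
position: [0.4475, -0.2019, -0.0083]
ee_rot: [0.01, 0.995, -0.097, 0.021]
contact_force: [0.2, 0.7, 0.1]
width: -0.0
```

Emit:
play_rows:
  series:
    - {"dx": 0, "dy": 0, "dz": -1, "turn": 0, "fingers": 1}

```text
clock: 6.95
position: [0.4475, -0.2019, -0.0094]
ee_rot: [0.01, 0.995, -0.097, 0.021]
contact_force: [0.7, -1.3, -0.3]
width: 0.0003
```

Emit:
play_rows:
  series:
    - {"dx": 0, "dy": 0, "dz": -1, "turn": 0, "fingers": 1}

```text
clock: 7.03
position: [0.4475, -0.2019, -0.0105]
ee_rot: [0.01, 0.995, -0.097, 0.021]
contact_force: [0.3, 0.2, 0.0]
width: -0.0004
```

```bash
python3 - <<'E'
from h import *
look(); s=get_state(); print(np.round(s["effort"],2),np.round(s["moment"],2))
im=get_image("side"); a=im["pixels"][185:260,206:296,::-1]
cv2.imwrite("pics/tip3.png",cv2.resize(a,None,fx=8,fy=8,interpolation=cv2.INTER_CUBIC))
E
```

```text
local [[-158.3    1.3]] z -0.010547141602038818 yaw -11.09 toolz [ 0.04  -0.024 -0.999] F [0.28 0.18 0.03] t 7.0333
[  0.   -37.87 -15.     0.    -0.23   0.  ] [ 0.02  0.   -0.01]
```

View pics/tip3.png

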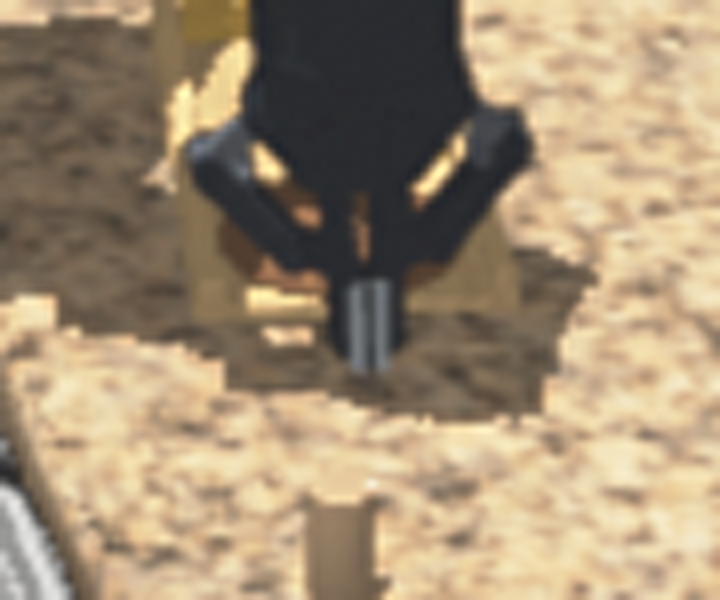

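The tips are now at row ≈231.5 in camera pixels, and worktop contact is expected at 231.7–233.5. That leaves 0–6 mm, so I'll continue in 1 mm steps.

Emit:
play_rows:
  series:
    - {"dx": 0, "dy": 0, "dz": -1, "turn": 0, "fingers": 1}

```text
clock: 7.17
position: [0.4475, -0.2019, -0.0117]
ee_rot: [0.01, 0.995, -0.097, 0.021]
contact_force: [0.8, -0.9, 0.4]
width: -0.0
```

Emit:
play_rows:
  series:
    - {"dx": 0, "dy": 0, "dz": -1, "turn": 0, "fingers": 1}

```text
clock: 7.25
position: [0.4475, -0.2019, -0.0128]
ee_rot: [0.01, 0.995, -0.097, 0.021]
contact_force: [-0.4, 0.3, -0.1]
width: -0.0004
```

Emit:
play_rows:
  series:
    - {"dx": 0, "dy": 0, "dz": -1, "turn": 0, "fingers": 1}

```text
clock: 7.33
position: [0.4475, -0.2019, -0.0139]
ee_rot: [0.01, 0.995, -0.097, 0.021]
contact_force: [-0.1, 1.0, 0.0]
width: -0.0003
```

Emit:
play_rows:
  series:
    - {"dx": 0, "dy": 0, "dz": -1, "turn": 0, "fingers": 1}

```text
clock: 7.42
position: [0.4475, -0.2019, -0.015]
ee_rot: [0.01, 0.995, -0.097, 0.021]
contact_force: [0.1, 0.1, 0.6]
width: 0.0001
```

Emit:
play_rows:
  series:
    - {"dx": 0, "dy": 0, "dz": -1, "turn": 0, "fingers": 1}

```text
clock: 7.5
position: [0.4475, -0.2019, -0.016]
ee_rot: [0.01, 0.995, -0.097, 0.021]
contact_force: [0.6, 0.9, 0.2]
width: 0.0
```

Emit:
play_rows:
  series:
    - {"dx": 0, "dy": 0, "dz": -1, "turn": 0, "fingers": 1}

```text
clock: 7.58
position: [0.4476, -0.2019, -0.0171]
ee_rot: [0.01, 0.995, -0.097, 0.021]
contact_force: [-0.3, -0.1, 0.4]
width: 0.0004
```

```bash
python3 - <<'E'
from h import *
look(); s=get_state(); R,p=wpose(s); print(np.round(s["effort"],2),np.round(s["qpos"],4))
im=get_image("side"); print(im["pixels"][218:240,250:256].mean(2).astype(int))
sc=get_image("scene"); print(sc["pixels"][174:188,302:311].mean(2).astype(int))
for z in (0,.005,.01):
  for off in(0,6,11):
    q=p+R@[0,off/1000,0]; q[2]=z; print(z,off,proj(im,q)[0].round(1),proj(sc,q)[0].round(1))
E
```

```text
local [[-158.3    1.3]] z -0.017128661374271846 yaw -11.09 toolz [ 0.04  -0.024 -0.999] F [-0.35 -0.12  0.42] t 7.5833
[  0.   -38.12 -14.62   0.    -0.23   0.  ] [-5.6660e-01  3.8330e-01  2.0377e+00  1.9000e-03  6.7340e-01 -3.7420e-01]
[[ 46  55  44  44  44  44]
 [ 44  41  42  43  43  43]
 [ 42  40  41  43  43  43]
 [ 46  44  46  53  45  46]
 [ 80  77  83 108  66  52]
 [115  85  78 118  83  54]
 [118  84  75 117  84  48]
 [118  84  76 118  83  47]
 [118  85  76 117  84  48]
 [120  98  78 117  84  47]
 [120 100  77 117  83  47]
 [120 100  78 117  83  49]
 [119 100  77 117  84  59]
 [120  99  69 118  98  85]
 [118  99  68 117 105  93]
 [ 99  89  63  85  79  90]
 [ 86  87  78  78  69  80]
 [104 105  98  98  92  96]
 [212 200 162 137  99 104]
 [214 195 161 153 164 187]
 [203 183 191 205 207 212]
 [194 183 206 211 201 189]]
[[ 77  32  37  39  36  38  37  37  37]
 [ 53  32  36  38  37  38  39  36  37]
 [ 59  39  42  35  38  37  38  37  38]
 [ 55  45  65  41  36  38  37  36  37]
 [ 55  52  61  76  40  35  37  36  32]
 [ 66  62  49  83  63  34  35  35  54]
 [ 64  66  55  82  57  34  34  51 115]
 [ 64  63  48  81  44  34  33  47 102]
 [ 74  74  53  81  41  34  33  52 111]
 [ 69  68  65  81  33  34  33  40  92]
 [ 70  71  69  80  35  32  43  56  81]
 [ 74  67  67  80  64  59  65  68  78]
 [ 60  55  59  69  73  68  67  66  76]
 [ 53  57  63  62  61  63  60  63  61]]
0 0 [251.9 231.8] [304.9 184.3]
0 6 [252.1 232.8] [306.1 183.8]
0 11 [252.3 233.7] [307.1 183.4]
0.005 0 [251.9 230.3] [305.1 183.2]
0.005 6 [252.2 231.4] [306.2 182.7]
0.005 11 [252.4 232.3] [307.2 182.3]
0.01 0 [251.9 228.8] [305.2 182.2]
0.01 6 [252.2 229.9] [306.3 181.7]
0.01 11 [252.4 230.8] [307.3 181.3]
```

Emit:
play_rows:
  series:
    - {"dx": 0, "dy": 0, "dz": -1, "turn": 0, "fingers": 1}

```text
clock: 7.77
position: [0.4476, -0.202, -0.0176]
ee_rot: [0.01, 0.995, -0.097, 0.021]
contact_force: [-4.1, 1.8, 21.8]
width: 0.0001
```

Emit:
play_rows:
  series:
    - {"dx": 0, "dy": 0, "dz": -1, "turn": 0, "fingers": 1}

```text
clock: 7.85
position: [0.4476, -0.202, -0.0175]
ee_rot: [0.01, 0.995, -0.097, 0.021]
contact_force: [-3.4, 1.6, 15.8]
width: -0.0003
```

Emit:
play_rows:
  series:
    - {"dx": 0, "dy": 0, "dz": -1, "turn": 0, "fingers": 1}

```text
clock: 7.93
position: [0.4476, -0.202, -0.0175]
ee_rot: [0.01, 0.995, -0.097, 0.021]
contact_force: [-3.0, 1.0, 9.3]
width: -0.0001
```

Contact with the worktop comes at a reported TCP z of −17.5 mm, so the tips really end about 17 mm behind the TCP, not 11 mm ahead of it. The caddy floor is then at a reported z of −7.5. Pushing height is about −6.5, 1 mm above the floor.

Emit:
play_rows:
  series:
    - {"dx": 0, "dy": 0, "dz": 4, "turn": 0, "fingers": 1}
    - {"dx": 0, "dy": 0, "dz": 4, "turn": 0, "fingers": 1}
    - {"dx": 0, "dy": 0, "dz": 2, "turn": 0, "fingers": 1}
    - {"dx": 0, "dy": 0, "dz": 0, "turn": 0, "fingers": 1}

```text
clock: 8.27
position: [0.4479, -0.2021, -0.006]
ee_rot: [0.011, 0.995, -0.097, 0.022]
contact_force: [0.1, 0.1, 0.1]
width: 0.0001
```

```bash
python3 - <<'E'
from h import *
look(); s=get_state(); R,p=wpose(s)
im=get_image("wrist")
for l,z in(("caddy",.018),("coaster",.015)):
    for k in masks_of(im,l)[:1]:
        ys,xs=np.nonzero(k["region"]); P=(local(wplane(im,s,np.c_[xs,ys],z)[:,:2])).astype(np.float32)
        print(l,k["p"],P.min(0),P.max(0),cv2.minAreaRect(P))
E
```

```text
local [[-158.5    0.9]] z -0.00604122757511321 yaw -11.07 toolz [ 0.042 -0.025 -0.999] F [0.07 0.11 0.07] t 8.2667
caddy 0.76 [-118.82509   -62.404854] [-29.242203  61.220333] ((-74.08143615722656, -0.6154861450195312), (89.57584381103516, 123.63095092773438), 0.04825003445148468)
coaster 0.64 [-118.562965  -46.276886] [-33.64454   48.671066] ((-76.37390899658203, 1.1341819763183594), (84.56426239013672, 94.96194458007812), 0.8980275988578796)
```

Emit:
play_rows:
  series:
    - {"dx": 1, "dy": 5, "dz": -0.8, "turn": 0, "fingers": 1}
    - {"dx": 1, "dy": 5, "dz": 0, "turn": 0, "fingers": 1}
    - {"dx": 1, "dy": 5, "dz": 0, "turn": 0, "fingers": 1}
    - {"dx": 1, "dy": 5, "dz": 0, "turn": 0, "fingers": 1}

```text
clock: 8.75
position: [0.4512, -0.1807, -0.0083]
ee_rot: [0.01, 0.995, -0.098, 0.021]
contact_force: [0.6, 0.0, -0.1]
width: -0.0003
```

```bash
python3 -c "from h import *;look()"
```

```text
local [[-136.8    1.8]] z -0.00830408701051829 yaw -11.18 toolz [ 0.04  -0.024 -0.999] F [ 0.65  0.02 -0.05] t 8.75
```

Forward motion sags about 0.4 mm per row. I'll raise it again and compensate.

Emit:
play_rows:
  series:
    - {"dx": 0, "dy": 0, "dz": 1.7, "turn": 0, "fingers": 1}
    - {"dx": 1, "dy": 3, "dz": 0.3, "turn": 0, "fingers": 1}
    - {"dx": 1, "dy": 3, "dz": 0.3, "turn": 0, "fingers": 1}

```text
clock: 9.0
position: [0.453, -0.1726, -0.0062]
ee_rot: [0.01, 0.995, -0.097, 0.02]
contact_force: [0.1, 0.2, 0.1]
width: 0.0001
```

```bash
python3 -c "from h import *;look()"
```

```text
local [[-128.5    1.6]] z -0.006205066802485101 yaw -11.08 toolz [ 0.038 -0.023 -0.999] F [0.07 0.18 0.06] t 9.0
```

Emit:
play_rows:
  series:
    - {"dx": 1, "dy": 4, "dz": 0, "turn": 0, "fingers": 1}
    - {"dx": 1, "dy": 4, "dz": 0.2, "turn": 0, "fingers": 1}
    - {"dx": 1, "dy": 4, "dz": 0.3, "turn": 0, "fingers": 1}

```text
clock: 9.25
position: [0.4567, -0.1598, -0.0055]
ee_rot: [0.01, 0.995, -0.097, 0.021]
contact_force: [-0.1, -1.2, 0.5]
width: -0.0001
```

```bash
python3 -c "from h import *;look()"
```

```text
local [[-115.2    0.5]] z -0.0054666187884002335 yaw -11.09 toolz [ 0.039 -0.024 -0.999] F [-0.05 -1.24  0.53] t 9.25
```

Emit:
play_rows:
  series:
    - {"dx": 0, "dy": 0, "dz": -1, "turn": 0, "fingers": 1}
    - {"dx": 0.9, "dy": 4, "dz": 0.1, "turn": 0, "fingers": 1}
    - {"dx": 0.9, "dy": 4, "dz": 0.1, "turn": 0, "fingers": 1}
    - {"dx": 0.9, "dy": 4, "dz": 0.1, "turn": 0, "fingers": 1}

```text
clock: 9.58
position: [0.4598, -0.1466, -0.0061]
ee_rot: [0.01, 0.995, -0.097, 0.021]
contact_force: [-0.3, -0.7, -0.5]
width: -0.0003
```

```bash
python3 -c "from h import *;look()"
```

```text
local [[-1.017e+02 -1.000e-01]] z -0.006137650375659831 yaw -11.08 toolz [ 0.039 -0.024 -0.999] F [-0.27 -0.71 -0.53] t 9.5833
```

Emit:
play_rows:
  series:
    - {"dx": 0.7, "dy": 5, "dz": -0.1, "turn": 0, "fingers": 1}
    - {"dx": 0.8, "dy": 5, "dz": 0, "turn": 0, "fingers": 1}
    - {"dx": 0.8, "dy": 5, "dz": 0, "turn": 0, "fingers": 1}
    - {"dx": 0.8, "dy": 5, "dz": 0, "turn": 0, "fingers": 1}

```text
clock: 9.92
position: [0.4633, -0.1247, -0.0062]
ee_rot: [0.01, 0.995, -0.097, 0.021]
contact_force: [-0.3, 0.3, -0.5]
width: -0.0
```

```bash
cat >> h.py <<'E'
def coaster():
    s=get_state(); im=get_image("wrist")
    for k in masks_of(im,"coaster")[:1]:
        ys,xs=np.nonzero(k["region"]); P=local(wplane(im,s,np.c_[xs,ys],.015)[:,:2])
        print("coaster",k["p"],P.min(0).round(1),P.max(0).round(1),len(xs))
    return im
E
python3 -c "from h import *;look();coaster()"
```

```text
local [[-79.6   0.7]] z -0.006217378336987975 yaw -11.1 toolz [ 0.039 -0.024 -0.999] F [-0.29  0.32 -0.53] t 9.9167
coaster 0.59 [-68.5 -46.6] [26.8 49.8] 31011
```

Emit:
play_rows:
  series:
    - {"dx": 1.0, "dy": 5, "dz": -0.3, "turn": 0, "fingers": 1}
    - {"dx": 1.0, "dy": 5, "dz": 0, "turn": 0, "fingers": 1}
    - {"dx": 1.0, "dy": 5, "dz": 0, "turn": 0, "fingers": 1}
    - {"dx": 1.0, "dy": 5, "dz": 0, "turn": 0, "fingers": 1}
    - {"dx": 1.0, "dy": 5, "dz": 0, "turn": 0, "fingers": 1}

```text
clock: 10.43
position: [0.4688, -0.0979, -0.0065]
ee_rot: [0.01, 0.995, -0.097, 0.021]
contact_force: [-1.1, -1.1, 0.2]
width: 0.0001
```

```bash
python3 -c "from h import *;look();im=coaster();np.save('c.npy',im['pixels']);save(im,'w3',1.5)"
```

```text
local [[-52.2   0.5]] z -0.006475352963542291 yaw -11.1 toolz [ 0.04  -0.024 -0.999] F [-1.15 -1.08  0.23] t 10.4333
coaster 0.63 [-41.3 -46. ] [55.1 51.7] 31645
```

Emit:
play_rows:
  series:
    - {"dx": 1.0, "dy": 5, "dz": 0, "turn": 0, "fingers": 1}
    - {"dx": 1.0, "dy": 5, "dz": 0, "turn": 0, "fingers": 1}
    - {"dx": 1.0, "dy": 5, "dz": 0, "turn": 0, "fingers": 1}
    - {"dx": 1.0, "dy": 5, "dz": 0, "turn": 0, "fingers": 1}

```text
clock: 10.87
position: [0.4729, -0.0764, -0.0066]
ee_rot: [0.01, 0.995, -0.097, 0.021]
contact_force: [-0.1, -0.1, -0.9]
width: 0.0002
```

```bash
python3 -c "from h import *;look();im=coaster();save(im,'w4',1.5)"
```

```text
local [[-30.3   0.5]] z -0.006577401773661715 yaw -11.11 toolz [ 0.039 -0.024 -0.999] F [-0.1  -0.1  -0.87] t 10.8667
coaster 0.87 [-21.6 -44.2] [74.4 51.7] 30964
```

View pics/w4.png

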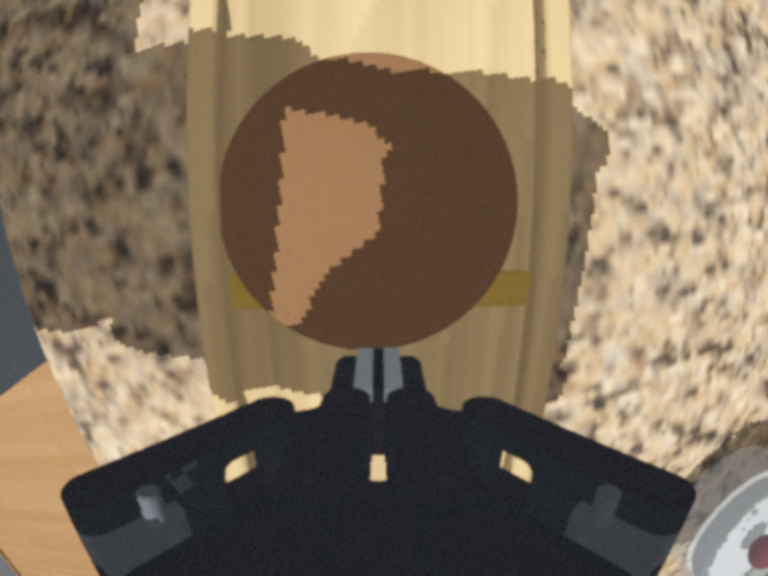

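The coaster lies over the lip (bars at row 290), with its rear rim (row 348) against the fingertips between the bars. I'll continue more slowly past the drop.

Emit:
play_rows:
  series:
    - {"dx": 0.8, "dy": 3.5, "dz": 0, "turn": 0, "fingers": 1}
    - {"dx": 0.8, "dy": 3.5, "dz": 0, "turn": 0, "fingers": 1}
    - {"dx": 0.7, "dy": 3, "dz": 0, "turn": 0, "fingers": 1}
    - {"dx": 0.6, "dy": 3, "dz": 0, "turn": 0, "fingers": 1}
    - {"dx": 0.6, "dy": 2.5, "dz": 0, "turn": 0, "fingers": 1}

```text
clock: 11.38
position: [0.4767, -0.0595, -0.0066]
ee_rot: [0.01, 0.995, -0.097, 0.021]
contact_force: [0.4, -0.4, -0.2]
width: -0.0002
```

```bash
python3 -c "from h import *;look();im=coaster();save(im,'w5',1.5)"
```

```text
local [[-12.9   0.1]] z -0.006575364144883487 yaw -11.06 toolz [ 0.039 -0.024 -0.999] F [ 0.36 -0.38 -0.22] t 11.3833
coaster 0.56 [ -3.1 -44. ] [91.8 50.7] 30696
```

Emit:
play_rows:
  series:
    - {"dx": 0.4, "dy": 2, "dz": 0, "turn": 0, "fingers": 1}
    - {"dx": 0.4, "dy": 2, "dz": 0, "turn": 0, "fingers": 1}
    - {"dx": 0.4, "dy": 2, "dz": 0, "turn": 0, "fingers": 1}
    - {"dx": 0.4, "dy": 2, "dz": 0, "turn": 0, "fingers": 1}

```text
clock: 11.82
position: [0.4784, -0.0512, -0.0066]
ee_rot: [0.01, 0.995, -0.097, 0.021]
contact_force: [-0.1, 0.1, 0.5]
width: 0.0002
```

```bash
python3 -c "from h import *;look();im=coaster();save(im,'w5',1.5)"
```

```text
local [[-4.5  0. ]] z -0.006573846139461902 yaw -11.06 toolz [ 0.039 -0.025 -0.999] F [-0.07  0.14  0.54] t 11.8167
coaster 0.68 [  6.5 -43.6] [100.2  50.4] 29909
```

View pics/w5.png

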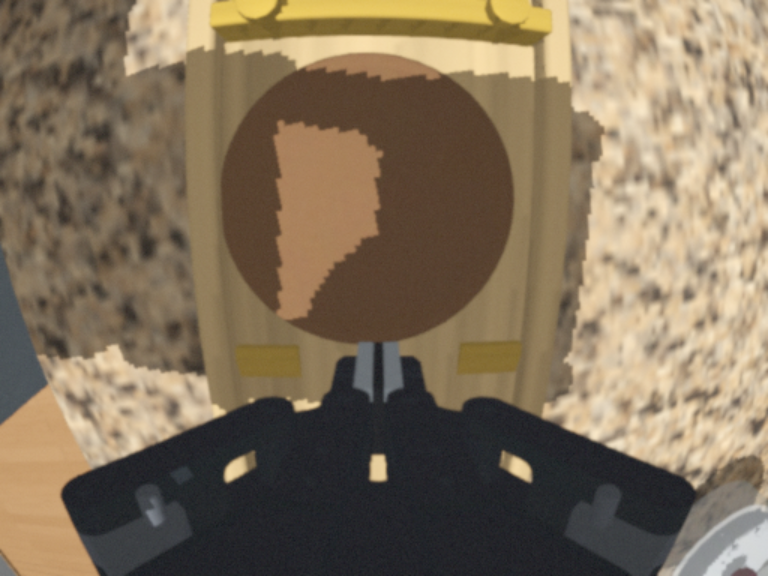

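The coaster has dropped flat: both lip bars show fully behind it at row 360, and the fence base at row ≈36 is about 8–9 mm ahead of its front edge (row 54). Final approach in small steps, watching the force.

Emit:
play_rows:
  series:
    - {"dx": 0.4, "dy": 2, "dz": 0, "turn": 0, "fingers": 1}
    - {"dx": 0.4, "dy": 2, "dz": 0, "turn": 0, "fingers": 1}
    - {"dx": 0.2, "dy": 1, "dz": 0, "turn": 0, "fingers": 1}
    - {"dx": 0.1, "dy": 0.5, "dz": 0, "turn": 0, "fingers": 1}

```text
clock: 12.25
position: [0.4796, -0.0452, -0.0066]
ee_rot: [0.01, 0.995, -0.096, 0.021]
contact_force: [0.8, -0.9, -0.0]
width: -0.0001
```

```bash
cat > g.py <<'E'
from h import *
look(); s=get_state(); im=coaster()
hsv=cv2.cvtColor(im["pixels"],cv2.COLOR_RGB2HSV)
O=np.array([.4793,-.0468]);an=np.radians(78.9);u=np.array([np.cos(an),np.sin(an)]);v=np.array([-u[1],u[0]])
for y in(-40,-30,0,3,6,30,40):
    o=[]
    for x in np.arange(96,114,1.):
        c=np.round(wproj(im,s,np.r_[O+u*x/1000+v*y/1000,.010])[0]).astype(int)
        o.append("%d:%d,%d,%d"%((x,)+tuple(hsv[c[1],c[0]])) if c[1]>=0 else "")
    print(y," ".join(o))
E
python3 g.py
```

```text
local [[ 1.7 -0. ]] z -0.006562560298058871 yaw -11.05 toolz [ 0.039 -0.025 -0.999] F [ 0.82 -0.86 -0.01] t 12.25
coaster 0.98 [ 12.5 -43.4] [106.4  50.5] 29984
-40 96:18,98,136 97:19,98,138 98:17,96,135 99:18,95,137 100:18,98,138 101:19,98,138 102:19,101,137 103:20,95,171 104:21,80,232 105:20,81,234 106:20,81,234 107:20,89,213 108:20,149,123 109:21,167,113 110:21,151,113 111:21,159,112 112:21,158,118 113:21,153,128
-30 96:19,97,142 97:19,98,141 98:19,97,142 99:20,96,141 100:18,98,141 101:20,99,141 102:19,97,142 103:19,93,173 104:20,81,236 105:20,80,239 106:20,79,239 107:20,84,227 108:21,149,127 109:22,155,122 110:21,149,127 111:20,144,126 112:21,153,127 113:22,161,163
0 96:14,112,89 97:15,133,88 98:13,118,127 99:14,118,151 100:15,121,162 101:15,120,162 102:14,115,162 103:14,114,163 104:14,115,168 105:15,117,165 106:14,117,165 107:15,121,152 108:19,143,123 109:21,145,120 110:21,158,116 111:21,147,116 112:21,151,127 113:22,163,158
3 96:14,117,87 97:13,123,89 98:14,106,91 99:13,116,103 100:14,120,159 101:14,116,163 102:14,116,163 103:15,118,164 104:14,112,166 105:14,115,169 106:14,119,
[... 196 characters left out ...]
2:14,119,163 103:14,118,166 104:15,117,165 105:14,116,165 106:14,120,166 107:14,118,154 108:20,145,125 109:22,159,125 110:21,155,125 111:22,166,123 112:22,154,124 113:22,159,159
30 96:13,110,86 97:13,110,90 98:14,122,88 99:12,110,90 100:17,101,109 101:17,100,125 102:18,98,128 103:18,95,129 104:19,99,131 105:18,100,143 106:20,85,217 107:20,89,215 108:19,129,146 109:22,158,126 110:20,150,129 111:21,158,124 112:21,154,126 113:22,150,177
40 96:19,105,124 97:18,98,125 98:18,99,124 99:18,103,126 100:18,98,125 101:19,100,123 102:19,95,126 103:19,100,123 104:19,98,125 105:19,95,126 106:19,103,124 107:19,100,125 108:21,152,116 109:22,160,115 110:21,155,123 111:21,153,123 112:21,162,121 113:20,149,118
```

Fence base is at about 107.7 and the coaster front at about 106.4–107, so roughly 1 mm remains. I'll step in fractions of a millimetre.

Emit:
play_rows:
  series:
    - {"dx": 0.06, "dy": 0.3, "dz": 0, "turn": 0, "fingers": 1}

```text
clock: 12.43
position: [0.4797, -0.0449, -0.0066]
ee_rot: [0.01, 0.995, -0.096, 0.021]
contact_force: [-0.5, -0.1, 0.8]
width: 0.0001
```

Emit:
play_rows:
  series:
    - {"dx": 0.06, "dy": 0.3, "dz": 0, "turn": 0, "fingers": 1}

```text
clock: 12.52
position: [0.4797, -0.0446, -0.0066]
ee_rot: [0.01, 0.995, -0.096, 0.021]
contact_force: [-0.9, -0.9, -0.3]
width: 0.0002
```

Emit:
play_rows:
  series:
    - {"dx": 0.06, "dy": 0.3, "dz": 0, "turn": 0, "fingers": 1}

```text
clock: 12.6
position: [0.4798, -0.0443, -0.0066]
ee_rot: [0.01, 0.995, -0.096, 0.021]
contact_force: [0.2, -1.1, -0.4]
width: -0.0002
```

Emit:
play_rows:
  series:
    - {"dx": 0.06, "dy": 0.3, "dz": 0, "turn": 0, "fingers": 1}

```text
clock: 12.68
position: [0.4798, -0.0441, -0.0066]
ee_rot: [0.01, 0.995, -0.096, 0.021]
contact_force: [-0.2, 0.4, -0.0]
width: -0.0002
```

Emit:
play_rows:
  series:
    - {"dx": 0.06, "dy": 0.3, "dz": 0, "turn": 0, "fingers": 1}

```text
clock: 12.77
position: [0.4799, -0.0438, -0.0066]
ee_rot: [0.01, 0.995, -0.096, 0.021]
contact_force: [0.3, -0.2, -0.1]
width: -0.0004
```

```bash
python3 g.py | cut -c1-330
```

```text
local [[ 3. -0.]] z -0.006551949096184839 yaw -11.05 toolz [ 0.039 -0.025 -0.999] F [ 0.3  -0.22 -0.05] t 12.7667
coaster 0.64 [ 14.3 -43.6] [107.3  50.4] 29863
-40 96:18,96,138 97:18,95,137 98:19,98,138 99:18,92,136 100:19,97,137 101:18,97,140 102:19,104,137 103:19,98,158 104:20,83,220 105:20,81,230 106:20,82,232 107:19,84,225 108:20,123,137 109:21,158,113 110:21,150,114 111:21,147,118 112:21,148,124 113:21,156,131
-30 96:18,103,119 97:18,98,141 98:20,95,142 99:19,97,142 100:19,93,143 101:19,96,141 102:19,102,142 103:19,97,166 104:20,82,233 105:20,77,239 106:20,79,238 107:20,81,229 108:20,133,142 109:21,152,124 110:21,151,125 111:22,154,124 112:21,157,133 113:22,149,202
0 96:13,110,90 97:12,113,90 98:17,119,86 99:17,117,85 100:13,116,119 101:14,114,163 102:14,119,163 103:15,118,162 104:14,113,163 105:14,113,165 106:14,113,167 107:15,119,167 108:15,123,157 109:21,151,120 110:21,153,113 111:21,158,121 112:21,152,129 113:23,160,198
3 96:14,112,91 97:14,115,89 98:14,127,84 99:14,114,92 100:13,124,121 101:14,124,128 102:13,119,159 103:14,120,162 104:14,118,164 105:14,117,166 106:15,116,1
[... 194 characters left out ...]
:14,117,164 103:14,120,162 104:15,122,163 105:15,118,166 106:14,115,166 107:13,119,165 108:15,120,157 109:21,155,125 110:22,155,125 111:21,150,124 112:21,159,130 113:23,155,197
30 96:13,107,88 97:13,122,88 98:12,115,89 99:13,118,91 100:15,117,89 101:12,107,95 102:18,99,124 103:19,98,128 104:18,102,127 105:19,95,134 106:18,96,157 107:19,101,162 108:21,132,139 109:21,158,124 110:21,149,128 111:21,147,123 112:21,155,128 113:22,167,177
40 96:18,101,124 97:18,100,125 98:19,98,125 99:19,100,125 100:20,98,122 101:18,101,124 102:19,100,123 103:18,95,123 104:18,97,126 105:19,102,122 106:18,102,122 107:20,106,123 108:22,151,115 109:21,155,115 110:21,161,114 111:21,152,111 112:21,162,113 113:22,159,143
```

Emit:
play_rows:
  series:
    - {"dx": 0.06, "dy": 0.3, "dz": 0, "turn": 0, "fingers": 1}

```text
clock: 12.95
position: [0.4799, -0.0438, -0.0066]
ee_rot: [0.011, 0.995, -0.096, 0.021]
contact_force: [-0.7, -2.2, 0.4]
width: -0.0003
```

Emit:
play_rows:
  series:
    - {"dx": 0.06, "dy": 0.3, "dz": 0, "turn": 0, "fingers": 1}

```text
clock: 13.03
position: [0.48, -0.0437, -0.0066]
ee_rot: [0.011, 0.995, -0.096, 0.021]
contact_force: [-0.0, -2.4, -0.7]
width: -0.0001
```

Emit:
play_rows:
  series:
    - {"dx": 0.06, "dy": 0.3, "dz": 0, "turn": 0, "fingers": 1}

```text
clock: 13.12
position: [0.48, -0.0437, -0.0065]
ee_rot: [0.011, 0.995, -0.096, 0.021]
contact_force: [-1.5, -2.5, 0.9]
width: 0.0003
```

Emit:
play_rows:
  series:
    - {"dx": 0.1, "dy": 0.6, "dz": 0, "turn": 0, "fingers": 1}

```text
clock: 13.2
position: [0.48, -0.0436, -0.0065]
ee_rot: [0.012, 0.995, -0.096, 0.021]
contact_force: [-1.2, -3.9, 0.3]
width: -0.0003
```

```bash
python3 g.py | cut -c1-330|sed -n '1,3p;5p;8,9p'
```

```text
local [[ 3.3 -0.1]] z -0.006522237865034496 yaw -10.96 toolz [ 0.039 -0.027 -0.999] F [-1.16 -3.86  0.25] t 13.2
coaster 0.78 [ 13.7 -43.1] [107.   50.4] 29724
-40 96:18,101,137 97:19,93,137 98:19,99,136 99:18,97,137 100:19,98,138 101:18,96,135 102:19,101,136 103:18,98,135 104:20,98,136 105:20,93,175 106:20,79,232 107:20,89,209 108:21,152,119 109:21,166,114 110:21,164,112 111:21,160,115 112:21,149,123 113:22,165,125
0 96:15,125,88 97:13,126,87 98:14,113,88 99:14,113,90 100:15,122,90 101:16,116,88 102:14,116,149 103:15,119,163 104:13,113,163 105:15,113,167 106:14,115,167 107:15,119,165 108:16,122,161 109:19,145,125 110:22,158,116 111:20,154,119 112:22,157,127 113:22,154,191
30 96:14,106,91 97:14,123,87 98:11,110,88 99:14,120,87 100:14,114,87 101:15,112,91 102:17,95,118 103:18,97,129 104:19,93,126 105:19,101,129 106:19,102,128 107:19,102,127 108:21,140,120 109:21,143,125 110:21,156,126 111:21,153,125 112:21,156,131 113:23,151,205
40 96:17,103,124 97:19,105,122 98:18,92,127 99:17,96,122 100:19,102,123 101:16,92,127 102:19,99,124 103:19,92,125 104:19,95,123 105:19,97,126 106:18,99,124 107:20,105,121 108:21,150,114 109:21,161,114 110:21,159,114 111:21,154,114 112:22,158,113 113:21,152,121
```

Stalled with 4 N against a fence that has not moved, so the coaster is seated. I'll back off and rise clear.

Emit:
play_rows:
  series:
    - {"dx": -0.4, "dy": -2, "dz": 0, "turn": 0, "fingers": 1}
    - {"dx": -1, "dy": -5, "dz": 0.2, "turn": 0, "fingers": 1}
    - {"dx": -1.2, "dy": -6, "dz": 1, "turn": 0, "fingers": 1}
    - {"dx": -1, "dy": -5, "dz": 8, "turn": 0, "fingers": 1}
    - {"dx": -1, "dy": -5, "dz": 15, "turn": 0, "fingers": 1}
    - {"dx": -1, "dy": -5, "dz": 25, "turn": 0, "fingers": 1}
    - {"dx": -1, "dy": -5, "dz": 30, "turn": 0, "fingers": 1}
    - {"dx": 0, "dy": -5, "dz": 30, "turn": 0, "fingers": 1}
    - {"dx": 0, "dy": -5, "dz": 30, "turn": 0, "fingers": 1}
    - {"dx": 0, "dy": 0, "dz": 20, "turn": 0, "fingers": 1}
    - {"dx": 0, "dy": 0, "dz": 0, "turn": 0, "fingers": 1}
    - {"dx": 0, "dy": 0, "dz": 0, "turn": 0, "fingers": 1}

```text
clock: 14.3
position: [0.4693, -0.0892, 0.1637]
ee_rot: [0.009, 0.995, -0.099, 0.02]
contact_force: [-0.6, 0.2, -0.7]
width: 0.0
```

```bash
python3 - <<'E'
from h import *
look(); im=coaster(); a=im["pixels"][0:270,140:400,::-1]
cv2.imwrite("pics/w6.png",cv2.resize(a,None,fx=2.2,fy=2.2,interpolation=cv2.INTER_CUBIC))
E
python3 g.py | cut -c1-330|sed -n '3p;5p;8,9p'
```

```text
local [[-43.5   1.6]] z 0.16370880585192016 yaw -11.3 toolz [ 0.039 -0.022 -0.999] F [-0.61  0.16 -0.67] t 14.3
coaster 0.91 [ 11.8 -42.9] [107.4  50.8] 6602
-40 96:20,83,230 97:20,83,230 98:19,82,230 99:20,82,229 100:20,82,229 101:19,82,229 102:20,84,229 103:20,82,229 104:21,82,228 105:21,82,228 106:20,84,221 107:20,100,188 108:20,130,135 109:20,130,135 110:21,150,112 111:22,172,107 112:21,164,112 113:21,160,145
0 96:15,117,159 97:14,123,158 98:14,122,155 99:14,122,155 100:15,121,156 101:14,117,157 102:15,120,155 103:15,118,154 104:15,120,157 105:14,115,160 106:14,118,158 107:15,120,153 108:15,120,153 109:17,128,134 110:20,148,119 111:22,159,114 112:22,164,134 113:22,155,187
30 96:14,117,159 97:13,115,159 98:13,118,160 99:15,120,160 100:14,113,160 101:17,106,174 102:19,91,200 103:19,87,215 104:19,87,215 105:20,85,219 106:19,85,218 107:20,89,211 108:19,109,171 109:20,143,128 110:21,153,117 111:21,161,114 112:21,159,149 113:21,159,149
40 96:20,87,212 97:20,86,214 98:20,89,213 99:20,86,214 100:20,87,214 101:20,87,214 102:20,86,214 103:20,84,213 104:20,87,215 105:20,85,213 106:20,85,211 107:20,98,193 108:20,123,151 109:21,163,122 110:21,163,122 111:21,153,118 112:22,163,122 113:21,159,146
```

View pics/w6.png

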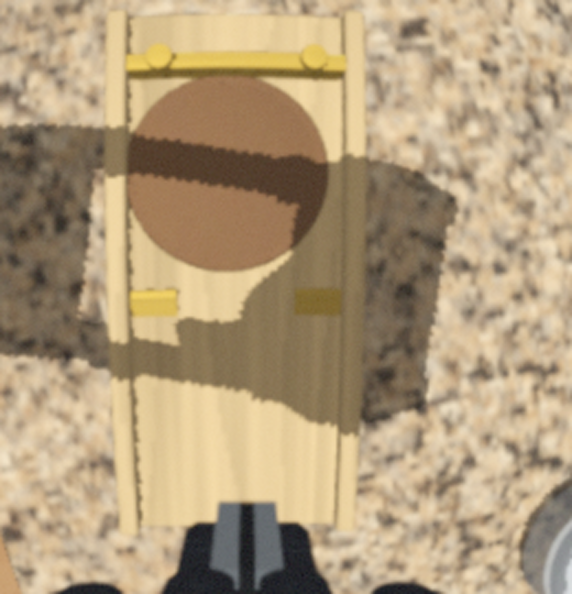

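The picture shows the coaster flat in the pocket, centre ≈(227,172), its front edge at row ≈75 touching the fence bar across its width. Both lip bars are clear at row ≈302, and the fence is still at about 108 mm. The gripper is well above everything, so I'm handing in.

```bash
python3 -c "from rig import *;print(sign_off())"
```

```text
the job is handed in; nothing more can be done
None
```

The leather coaster is flat in the pocket, resting against the brass fence, and the job is handed in at about 14.3 s of the 46 s. I pushed it by its low rim with shut fingertips, along the caddy, through the notch and over the lip. It dropped, and I moved it on in 0.3 mm steps until it stalled.

**What the last checks showed:**
- **Contact with the fence:** the push stalled at about 2.5 N, then held under a firmer test push of about 4 N, well below the 15 N slip.
- **Fence position:** its near face read about 107.6–109 mm before, during and after the push, so I saw no sign of it moving. That is as fine as the camera resolves, about 1 mm.
- **Coaster:** the last wrist picture shows it flat, front edge on the fence, with both lip bars clear behind it.
- **Other things:** the robot touched none of the bystanders. I did not take a final picture of all of them.

**What disagreed:**
- **Fingertip length:** the tips are not 11 mm ahead of the TCP as stated. They met the worktop at a reported TCP height of −17.5 mm, so they end roughly 17 mm behind it. I found this in the camera views and by touching the worktop down to about 22 N, then set the push height from that contact.
- **Arm drift:** the tool ended with a small tilt of about 2.6°, and the height wandered as it moved. I corrected the height as I went. The tips reached about 2 mm above the floor for a moment early in the push, but the coaster did not rear up.

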